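# Tip the flip-lid box of coverslip packs out into the staining tray

## Robot

A 6-joint arm with a two-finger parallel gripper is mounted at the origin on a cart in front of the work surface, level with it; the furniture and walls round the work are solid. World frame = base frame: x ahead of the robot, y to its left, z up, the work surface at z = 0. Lengths are in m, angles in rad, forces in N, time in s.
With the tool pointing down it reaches from about 0.35 to 0.975 m from the base axis. Payload 4.9 kg.
Tool frame: the origin (TCP) lies on the centre line of the jaws, within the pads' length; the fingertips stand manip.tcp_to_tips ahead of it and the grasp point (between the pads) lies 11 mm behind it (manip.tcp_to_tips is the distance from the TCP to the fingertips, in m); x points along the fingers, y is the direction in which the jaws open and shut, and the axes are right-handed (so a half turn about x gives the same grasp; the last joint's range is limited). The gripper opens to 85 mm and grips with 20 to 120 N. Pads are 22 mm wide; open, the fingers measure 114 mm over their backs; the gripper's body (76 mm by 85 mm) begins 54 mm behind the grasp point. The pads swing forward as they close: fully open they stand 13 mm farther back than shut.
Start: joints at [1.041, 0.053, 1.613, -0, 1.476, -0.119], TCP at [0.25, 0.573, 0.208] pointing down, gripper open.
Joint ranges: [-3.01, 3.01], [-1.01, 2.22], [0.06, 2.58], [-1.02, 4.17], [0.09, 2.62], [-3.14, 3.14]. Speed limits (rad/s): [2.57, 2.57, 3.14, 3.14, 3.14, 3.14].

## Interface

Orientations are given as a unit quaternion [w, x, y, z].
In Python, from plant import status, imaging, workorder, manip gives the robot as it stands.
- The arm moves only by the tool carry_out, never from a script. Its argument "moves" is one flat list of numbers, 5 for each row, row after row: the opening, from 0 (shut) to 1 (fully open), then the shift along the tool's x, y, z in cm, then the turn about the tool's x in rad. In form: [claw, tx, ty, tz, twist, claw, tx, ty, tz, twist, ...]. A call has 1 to 12 rows; each row is the pose to reach, as a shift and turn from the pose commanded when the call began, along the tool's axes at that moment; what a row does not reach only later rows make up. A row lasts 1/12 s, in which the tool goes at most 41.7 mm and 7.16 degrees, less where a joint would pass 70% of its speed; a pose out of reach is approached as far as the arm can. A call with a gripper value outside its range is refused whole. The fingers move at their own pace and stop on an object; the grip force is fixed at half the most. Time passes only in rows, so rows that repeat a pose let the fingers close. It gives the time, the measured TCP pose, the force and the opening at its end, in the units of the state.
- status.state(): the state, without advancing time (a new reading comes with each control period).
- imaging.grab_frame(name): name is "side" or "top" or "wrist"; returns the picture (480x640x3 uint8, red, green, blue); there is no depth.
- imaging.camera_info(name): a dict with "K" (3x3 intrinsics, pixels), "R" (3x3) and "t" (3): a world point X has camera coordinates R X + t. Camera axes: x right, y down, z forward; pixel columns grow to the right and rows downward; lengths in m; the calibration is good to about 2 mm. A picture is of the moment at which its call begins: read the wrist's pose just before it. camera_info takes no time and is no camera call; for the wrist camera it gives the pose at the moment of the call.
- workorder.job_done(): hands the job in, once; it reports no verdict.
The state is a dict: "time": time; "joint_pos": joint angles; "joint_vel": joint speeds; "joint_efforts": joint torques, N m; "tool_pos": TCP position; "tool_rot": TCP orientation; "contact_force": force on the tool from outside, world axes, zero at the start; "ft_torque": the same for the moment, N m; "gripper_width": opening from 0.0 (shut) to 1.0 (fully open).
Only numpy, scipy, OpenCV 4.12 (cv2) and the standard library are available. Lean on these libraries where they do the work, as an engineer would, in place of code of your own. Each camera call takes 0.05 s, during which the arm holds its last target.

## Task

Two flip-lid boxes with end bars to grip hang on pivot stands beside the staining tray. Swing the larger one right over towards the tray until it rests upside down on its stop, so that its lid falls open and both coverslip packs inside it spill into the tray. Leave the smaller box upright.

Things in the scene. Friction and masses are not known exactly. Their poses are not given: they have to be found in the camera images.
- large_box_bar (a point): Middle of the larger box's grip bar: steel, 10 mm thick, level, 155 mm above the bench, 42 mm clear between its two arms, 60 mm off the box's end wall (free above and below). Site axes at the start: x level, square to the bar, towards pivot and tray (the way to tip); y along the bar; z up; they turn with the box. The pivot axle is parallel to the bar, at its height, 154 mm away along x.
- large_box (a joint): Pivot angle of the larger box (white, 84 x 64 x 44 mm deep), rad: 0 upright (start); 1.57 bar straight above the axle; 2.79 upside down over the tray, on its stop. With lid and packs it weighs 0.33 kg; about 2 N at the bar lifts it. The pivot is damped: past about 1.8 the box sinks by itself to the stop within about 3 s and stays there.
- large_box_lid (a joint): Lid of the larger box, rad: 0 shut, 1.75 fully open. A white plate 84 x 66 x 4 mm, hinged, without spring or catch, on the upper edge of the wall beside the axle. Its weight keeps it shut until the box passes about 1.57; then it falls open towards the tray.
- small_box (a joint): Pivot angle, rad, of the smaller box (white, 56 x 64 x 26 mm deep, bar 126 mm from its axle), empty, on a like stand beside the larger one, about 136 mm between their centres; which of the two places is whose changes. 0 upright (start), to stay so.
- pack_0: A small white square coverslip pack, shut, 33 x 33 x 16 mm, about 30 g, inside the larger box under the shut lid. Origin: centre of its underside.
- pack_1: A second coverslip pack of the same size, in the same box.
- tray: The dark staining tray, 431 (x) x 325 (y) x 26 mm high, fixed on the bench; origin under its centre, z up. The stands stand along its long -y side, bars away from it, and the boxes tip towards its +y.

How it is judged:
By the outcome, as a careful person would: the job done as asked, in the order asked, and still so for the second after the job is handed in, with the robot touching nothing.
It also fails if it takes over 40 s, if anything falls off the work surface, if the arm or the gripper's body presses on something with over 40 N, if the wrist force passes 120 N, or if a joint passes its speed limit or range.

## Working session

There is one attempt and no reset: what is moved stays moved. The work goes in short steps, Python scripts to look and compute and a tool call to move; the robot and the scene stay as the last step left them, time stands still between calls to the robot, and variables do not carry over. Pictures are saved under pics/ and viewed, and the job is handed in when it is done.

Besides the shell and the picture viewer there is one more tool, called after ">>>" as name(argument=value, ...) on one line, values as JSON. carry_out: Moves the arm, as the interface text tells. Its arguments: {"type":"object","properties":{"moves":{"type":"array","items":{"type":"number"}}},"required":["moves"]}

```bash
mkdir -p pics; ls; python3 - <<'E'
from plant import status, imaging, workorder, manip
import cv2
print(status.state()); print(manip.tcp_to_tips, [a for a in dir(manip) if a[0]!='_'])
for n in ("side","top","wrist"):
    i=imaging.camera_info(n);print(n,i)
    cv2.imwrite(f"pics/{n}0.png",imaging.grab_frame(n)[:,:,::-1])
E
```

```text
pics
{'time': 0.0, 'joint_pos': array([ 1.04099779e+00,  5.33612722e-02,  1.61432127e+00, -1.53925351e-05,
        1.47596534e+00, -1.18983988e-01]), 'joint_vel': array([-1.20587076e-03, -2.74210419e-05,  1.49383861e-03,  2.00066918e-03,
       -8.17581973e-04, -1.34511387e-04]), 'joint_efforts': array([ 2.46590374e-03, -3.93664169e+01, -3.70183182e+01,  1.12190696e-04,
        7.01955709e-03,  2.26301222e-05]), 'tool_pos': array([0.24924959, 0.57241437, 0.20664403]), 'tool_rot': array([ 0.69201525,  0.14353462,  0.69246819, -0.14491554]), 'contact_force': array([ 0.15581711, -0.11045377,  0.1582986 ]), 'ft_torque': array([-0.01125143, -0.0403967 , -0.00168109]), 'gripper_width': 1.0007160735797545}
0.008 ['IKError', 'tcp_to_tips']
side {'K': array([[470.82736429,   0.        , 319.71110502],
       [  0.        , 470.82736429, 251.00699168],
       [  0.        ,   0.        ,   1.        ]]), 'R': array([[-0.99430978, -0.10586161, -0.01189073],
       [-0.02809207,  0.36823886, -0.92930672],
       [ 0.10275653, -0.92368472, -0.36911737]]), 't': array([0.55839608, 0.12196334, 0.89245774])}
top {'K': array([[448.73800476,   0.        , 326.84784499],
       [  0.        , 448.73800476, 240.87234071],
       [  0.        ,   0.        ,   1.        ]]), 'R': array([[-0.02757875, -0.99924561, -0.0273426 ],
       [-0.98592135,  0.03170341, -0.1641767 ],
       [ 0.16491971,  0.02242986, -0.98605192]]), 't': array([0.09941814, 0.56319437, 0.87042907])}
wrist {'K': array([[407.2352049 ,   0.        , 326.65588947],
       [  0.        , 407.2352049 , 237.5465861 ],
       [  0.        ,   0.        ,   1.        ]]), 'R': array([[ 0.39902444,  0.91693823, -0.00194419],
       [ 0.87193408, -0.37878213,  0.31024999],
       [ 0.28374366, -0.12549254, -0.95065302]]), 't': array([-0.62434413, -0.04119607,  0.38048737])}
```

View pics/side0.png

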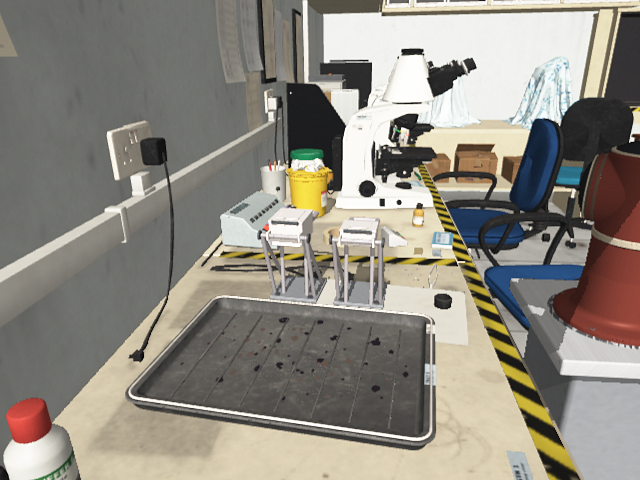

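View pics/top0.png

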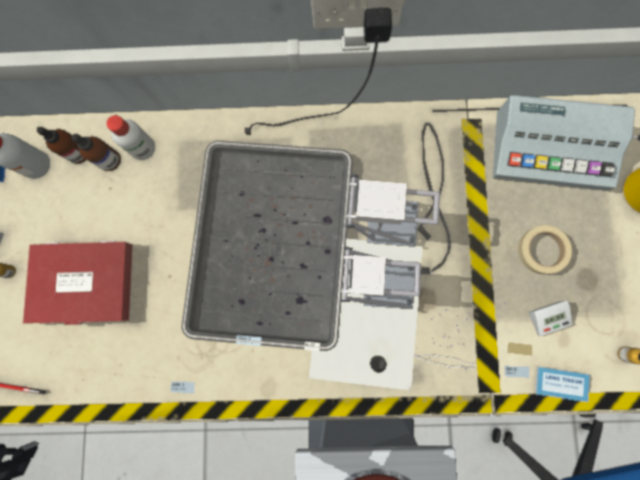

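View pics/wrist0.png

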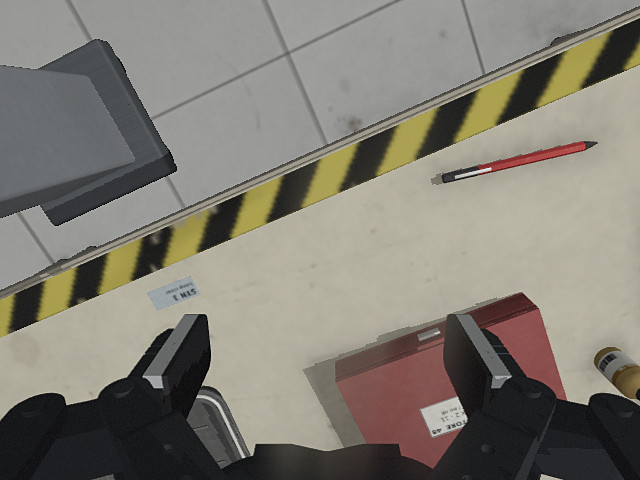

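The top view shows tray centred near (270,245), the larger box is the upper one (lid at 357–406, 180–220; bar near col 434), the smaller one below it (bar near col 418). I'll zoom in.

```bash
python3 - <<'E'
import cv2
a=cv2.imread('pics/top0.png')[160:320,330:460];cv2.imwrite('pics/topz.png',cv2.resize(a,None,fx=3.7,fy=3.7,interpolation=cv2.INTER_CUBIC)) 
a=cv2.imread('pics/side0.png')[195:315,250:410];cv2.imwrite('pics/sidez.png',cv2.resize(a,None,fx=5,fy=5,interpolation=cv2.INTER_CUBIC)) 
E
```

```text
(no output)
```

View pics/topz.png

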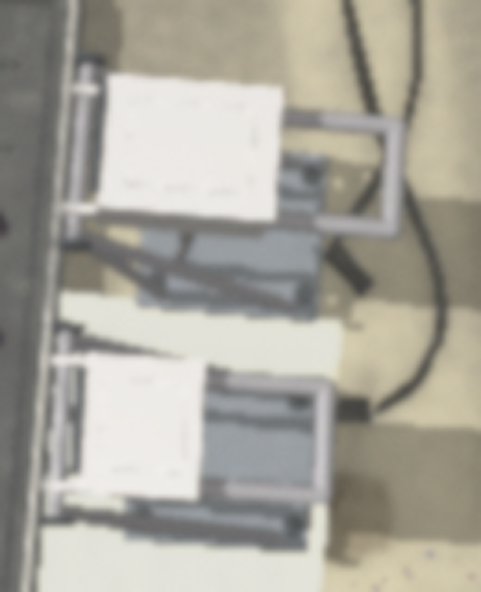

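View pics/sidez.png

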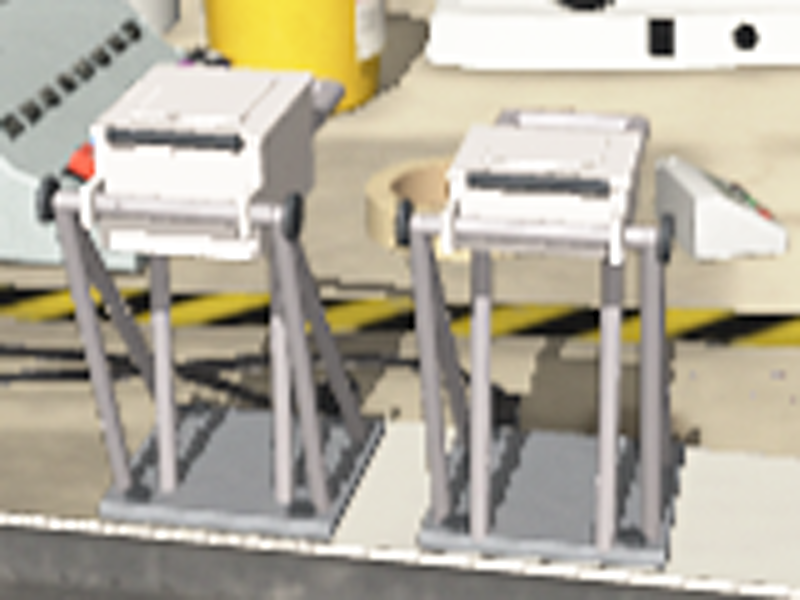

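```bash
cat > h.py <<'E'
import numpy as np
from plant import status, imaging, workorder, manip
def ray(n,u,v,z,i=None):
    i=i or imaging.camera_info(n);K,R,t=i['K'],i['R'],i['t']
    d=R.T@np.linalg.solve(K,[u,v,1]);c=-R.T@t
    return c+d*(z-c[2])/d[2]
def proj(n,X,i=None):
    i=i or imaging.camera_info(n);p=i['K']@(i['R']@np.array(X)+i['t']);return p[:2]/p[2]
E
python3 - <<'E'
from h import *
f=lambda u,v:(330+u/3.7,160+v/3.7)
for nm,u,v in [("barA",393,120),("barB",391,236),("barmid",392,178),("axA",92,65),("axB",72,240),("sbarA",323,380),("sbarB",322,500),("sax",70,335),("saxB",52,520)]:
    print(nm,ray("top",*f(u,v),.155).round(4))
for u,v in [(210,143),(351,152),(340,348),(184,338)]: print(ray("top",u,v,.026).round(3))
from scipy.spatial.transform import Rotation as Ro
s=status.state();q=s['tool_rot'];print(Ro.from_quat(np.r_[q[1:],q[0]]).as_matrix().round(3))
E
```

```text
barA [ 0.6312 -0.1219  0.155 ]
barB [ 0.5729 -0.117   0.155 ]
barmid [ 0.6019 -0.1195  0.155 ]
axA [0.6647 0.0252 0.155 ]
axB [0.5761 0.0383 0.155 ]
sbarA [ 0.5034 -0.0798  0.155 ]
sbarB [ 0.4462 -0.0758  0.155 ]
sax [0.5291 0.041  0.155 ]
saxB [0.4404 0.0527 0.155 ]
[0.795 0.333 0.026]
[0.763 0.025 0.026]
[0.35  0.063 0.026]
[0.378 0.38  0.026]
[[-0.001  0.399  0.917]
 [-0.001  0.917 -0.399]
 [-1.    -0.002 -0.   ]]
```

>>> carry_out(moves=[0.5,-4,0,0,0,0.5,-8,0,0,0,0.5,-10,-2.5,3,0,0.5,-10,-5,6,-0.1,0.5,-10,-7.5,9,-0.2,0.5,-10,-10,12,-0.3,0.5,-10,-12.5,15,-0.3,0.5,-10,-15,18,-0.3,0.5,-10,-17.5,21,-0.3,0.5,-10,-20,24,-0.3,0.5,-10,-22.5,27,-0.3,0.5,-10,-25,30,-0.3])

```text
time: 1.15
tool_pos: [0.425, 0.2222, 0.3077]
tool_rot: [0.706, 0.039, 0.706, -0.039]
contact_force: [0.6, -0.7, -0.0]
gripper_width: 0.504
```

```bash
cat >> h.py <<'E'
from scipy.spatial.transform import Rotation as Ro
def toolR(s=None):
    s=s or status.state();q=s['tool_rot'];return Ro.from_quat(np.r_[q[1:],q[0]]).as_matrix()
def go(target,dirx=None):
    s=status.state();R=toolR(s);print('t',s['time'],'pos',s['tool_pos'].round(4),'F',s['contact_force'].round(1),'w',round(s['gripper_width'],3))
    print('shift cm',(R.T@(np.array(target)-s['tool_pos'])*100).round(2),'yaw y',np.arctan2(R[1,1],R[0,1]).round(3),'y',R[:,1].round(3),'z',R[:,2].round(3),'j',s['joint_pos'].round(2))
E
python3 -c "
from h import *
go([.602,-.1195,.30])"
```

```text
t 1.15 pos [0.425  0.2222 0.3077] F [ 0.6 -0.7 -0. ] w 0.504
shift cm [  0.77 -32.01  21.36] yaw y 1.46 y [0.11  0.994 0.   ] z [ 0.994 -0.11   0.   ] j [ 0.33 -0.34  1.8   0.    1.68 -1.13]
```

>>> carry_out(moves=[0.5,0,-3,2,0,0.5,0,-6,4,0,0.5,0,-9,6,0,0.5,0,-12,8,0,0.5,0,-15,10,0,0.5,0,-18,12,0,0.5,0,-21,14,0,0.5,0,-24,16,0,0.5,0,-27,18,0,0.5,0,-30,20,0,0.5,0,-32,21.4,0,0.5,0,-32,21.4,0])

```text
time: 2.15
tool_pos: [0.6029, -0.1218, 0.3063]
tool_rot: [0.705, 0.04, 0.707, -0.041]
contact_force: [-0.1, 0.2, -0.8]
gripper_width: 0.5
```

```bash
python3 - <<'E'
from h import *
import cv2
go([.602,-.1195,.144])
i=imaging.camera_info('wrist');cv2.imwrite('pics/w1.png',imaging.grab_frame('wrist')[:,:,::-1])
np.savez('w1',**i)
print(proj('wrist',[.602,-.1195,.155],i))
cv2.imwrite('pics/t1.png',imaging.grab_frame('top')[:,:,::-1])
E
```

```text
t 2.15 pos [ 0.6029 -0.1218  0.3063] F [-0.1  0.2 -0.8] w 0.5
shift cm [16.23  0.23 -0.09] yaw y 1.455 y [ 0.115  0.993 -0.001] z [ 0.993 -0.115 -0.002] j [-0.32 -0.01  1.51 -0.    1.64 -1.78]
[329.2996958  207.06628321]
```

View pics/w1.png

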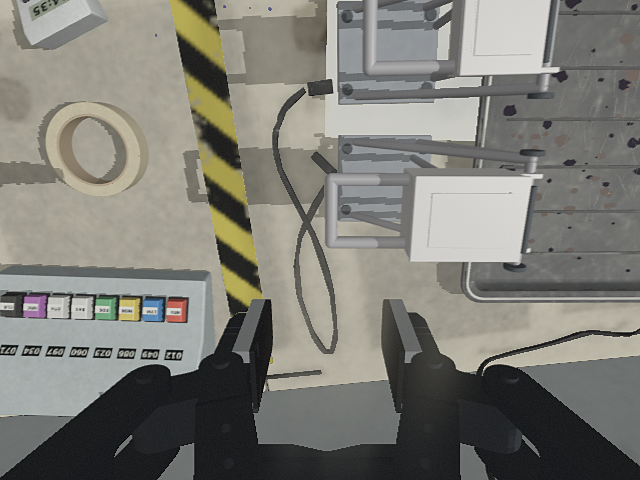

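The wrist view shows the larger box's bar at column ~332, rows 174–247 (middle ≈ 210); axle ends at (533,155) and (516,265).

```bash
python3 - <<'E'
from h import *
i=dict(np.load('w1.npz'))
import cv2
a=cv2.imread('pics/w1.png')[140:280,310:550];cv2.imwrite('pics/w1z.png',cv2.resize(a,None,fx=3.3,fy=3.3))
for p in [(332,174),(331.5,247),(332,210.5),(533,155),(516,265),(411,170),(406,260)]: print(p,ray('wrist',*p,.155,i).round(4))
E
```

```text
(332, 174) [ 0.5759 -0.1144  0.155 ]
(331.5, 247) [ 0.6359 -0.1215  0.155 ]
(332, 210.5) [ 0.6051 -0.1177  0.155 ]
(533, 155) [0.5791 0.0409 0.155 ]
(516, 265) [0.6695 0.0304 0.155 ]
(411, 170) [ 0.5798 -0.053   0.155 ]
(406, 260) [ 0.6545 -0.061   0.155 ]
```

View pics/w1z.png

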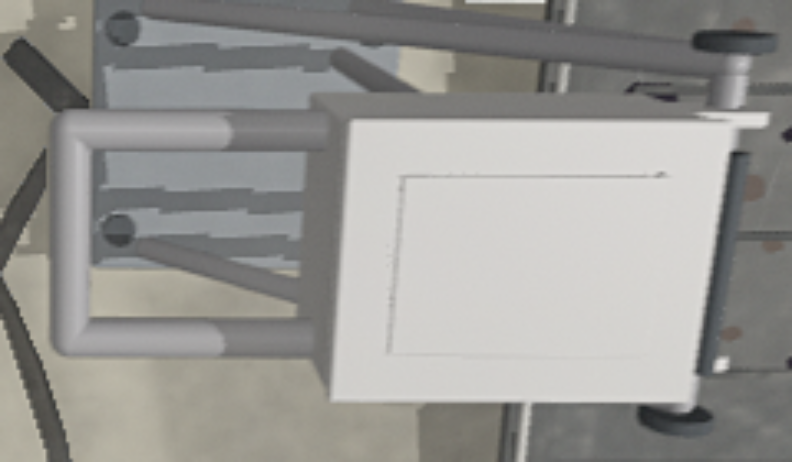

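>>> carry_out(moves=[0.5,4,0.3,0.1,0,0.5,8,0.3,0.1,0,0.5,11,0.3,0.1,0,0.5,13.5,0.3,0.1,0,0.5,15,0.3,0.1,0,0.5,16.2,0.3,0.1,0,0.5,16.2,0.3,0.1,0])

```text
time: 2.83
tool_pos: [0.6013, -0.1131, 0.1427]
tool_rot: [0.704, 0.039, 0.708, -0.038]
contact_force: [-0.5, -0.0, 0.1]
gripper_width: 0.503
```

```bash
python3 - <<'E'
from h import *
import cv2
go([.604,-.1187,.144])
cv2.imwrite('pics/w2.png',imaging.grab_frame('wrist')[:,:,::-1])
E
```

```text
t 2.8333 pos [ 0.6013 -0.1131  0.1427] F [-0.5 -0.   0.1] w 0.503
shift cm [-0.13 -0.53  0.33] yaw y 1.461 y [0.109 0.994 0.001] z [ 0.994 -0.109 -0.005] j [-0.31  0.07  1.7   0.    1.37 -1.77]
```

View pics/w2.png

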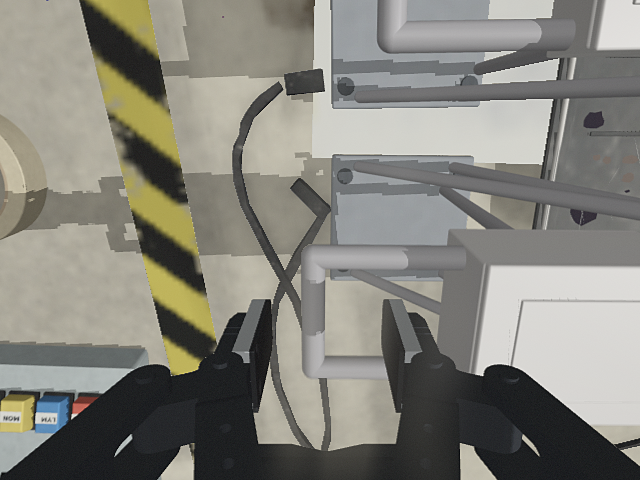

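>>> carry_out(moves=[0.5,0,-0.3,0.2,0,0.5,-0.1,-0.5,0.3,0,0.5,-0.1,-0.5,0.3,0,0.5,-0.1,-0.5,0.3,0])

```text
time: 3.22
tool_pos: [0.6068, -0.1206, 0.1486]
tool_rot: [0.707, 0.039, 0.705, -0.04]
contact_force: [-0.1, 0.5, 1.1]
gripper_width: 0.499
```

```bash
python3 - <<'E'
from h import *
import cv2
go([.604,-.1187,.144])
i=imaging.camera_info('wrist');cv2.imwrite('pics/w3.png',imaging.grab_frame('wrist')[:,:,::-1])
np.savez('w3',**i)
print(proj('wrist',[.604,-.1187,.155],i))
cv2.imwrite('pics/s3.png',imaging.grab_frame('side')[:,:,::-1])
E
```

```text
t 3.2167 pos [ 0.6068 -0.1206  0.1486] F [-0.1  0.5  1.1] w 0.499
shift cm [ 0.46  0.16 -0.3 ] yaw y 1.46 y [ 0.111  0.994 -0.   ] z [ 0.994 -0.111  0.003] j [-0.32  0.08  1.69  0.    1.37 -1.78]
[330.0489193  289.82066241]
```

View pics/w3.png

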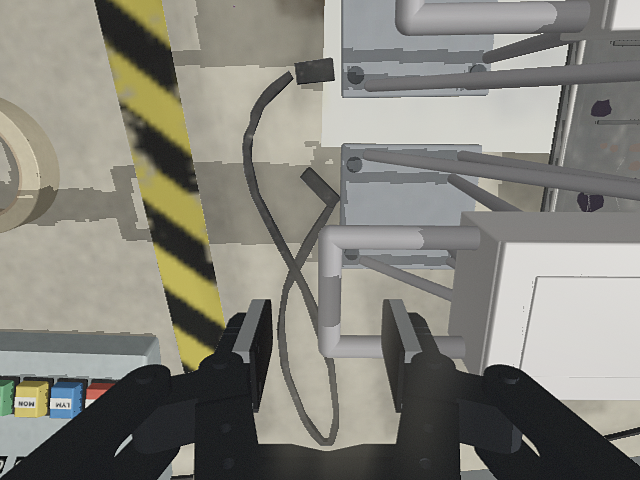

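>>> carry_out(moves=[0.5,0.2,0.1,-0.2,0,0.5,0.2,0.1,-0.2,0,0.5,0.2,0.1,-0.2,0,0.5,0.2,0.1,-0.2,0])

```text
time: 3.65
tool_pos: [0.6038, -0.1189, 0.1447]
tool_rot: [0.706, 0.039, 0.706, -0.039]
contact_force: [-0.2, 0.2, -0.6]
gripper_width: 0.501
```

```bash
python3 - <<'E'
from h import *
import cv2
go([.604,-.1187,.144])
i=imaging.camera_info('wrist');cv2.imwrite('pics/w4.png',imaging.grab_frame('wrist')[:,:,::-1])
go([.604,-.1187,.144])
print(proj('wrist',[.604,-.1187,.155],i),proj('wrist',status.state()['tool_pos']+[0,0,.011],i))
a=cv2.imread('pics/s3.png')[150:315,220:420];cv2.imwrite('pics/s3z.png',cv2.resize(a,None,fx=3.6,fy=3.6,interpolation=cv2.INTER_CUBIC)) 
E
```

```text
t 3.65 pos [ 0.6038 -0.1189  0.1447] F [-0.2  0.2 -0.6] w 0.501
shift cm [0.07 0.02 0.02] yaw y 1.46 y [0.111 0.994 0.   ] z [ 0.994 -0.111 -0.   ] j [-0.32  0.08  1.7  -0.    1.37 -1.78]
t 3.7 pos [ 0.6039 -0.1189  0.1448] F [ 0.7  0.2 -0.8] w 0.501
shift cm [0.08 0.02 0.01] yaw y 1.46 y [0.111 0.994 0.   ] z [ 0.994 -0.111 -0.   ] j [-0.32  0.08  1.7   0.    1.37 -1.78]
[326.686156   300.48458802] [326.23443747 301.11578843]
```

View pics/w4.png

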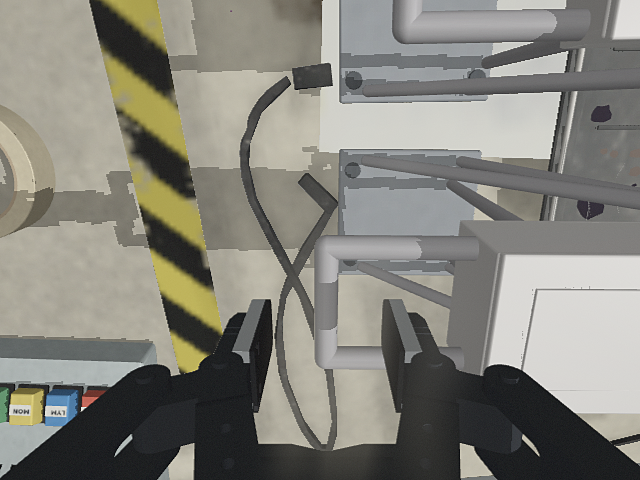

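View pics/s3z.png

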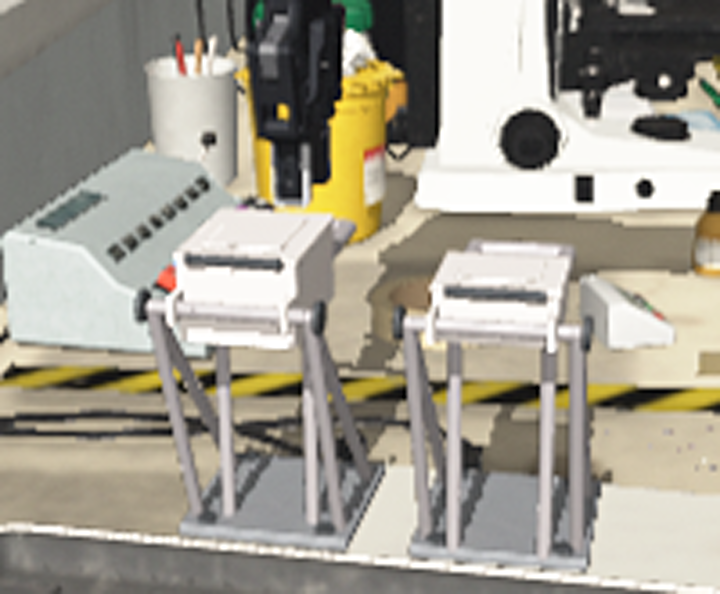

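>>> carry_out(moves=[0.3,0,0,0,0,0.2,0,0,0,0,0,0,0,0,0,0,0,0,0,0,0,0,0,0,0,0,0,0,0,0])

```text
time: 4.2
tool_pos: [0.604, -0.1189, 0.1449]
tool_rot: [0.706, 0.039, 0.706, -0.039]
contact_force: [-0.3, 0.0, 0.2]
gripper_width: -0.001
```

```bash
python3 - <<'E'
from h import *
import cv2
go([.604,-.1187,.144])
th=np.linspace(0,2.1,15)
for t in th: print(round(t,2),'tx',round(-15.4*np.sin(t),2),'ty',round(15.4*(1-np.cos(t)),2))
cv2.imwrite('pics/w5.png',imaging.grab_frame('wrist')[:,:,::-1])
E
```

```text
t 4.2 pos [ 0.604  -0.1189  0.1449] F [-0.3  0.   0.2] w -0.001
shift cm [ 0.09  0.02 -0.  ] yaw y 1.46 y [ 0.111  0.994 -0.   ] z [ 0.994 -0.111  0.   ] j [-0.32  0.08  1.7  -0.    1.37 -1.78]
0.0 tx -0.0 ty 0.0
0.15 tx -2.3 ty 0.17
0.3 tx -4.55 ty 0.69
0.45 tx -6.7 ty 1.53
0.6 tx -8.7 ty 2.69
0.75 tx -10.5 ty 4.13
0.9 tx -12.06 ty 5.83
1.05 tx -13.36 ty 7.74
1.2 tx -14.35 ty 9.82
1.35 tx -15.03 ty 12.03
1.5 tx -15.36 ty 14.31
1.65 tx -15.35 ty 16.62
1.8 tx -15.0 ty 18.9
1.95 tx -14.31 ty 21.1
2.1 tx -13.29 ty 23.17
```

View pics/w5.png

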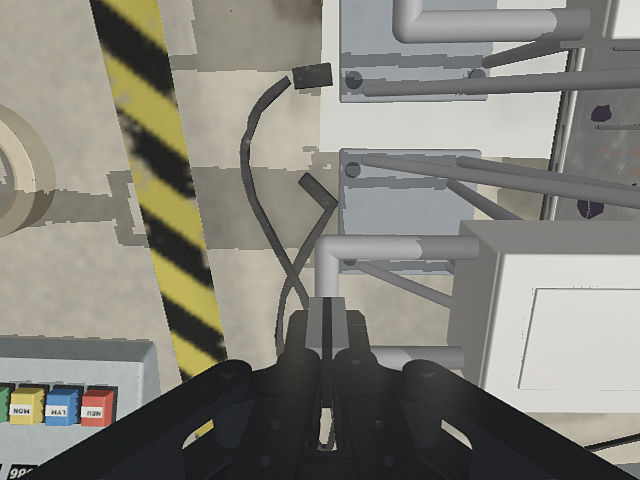

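```bash
python3 - <<'E'
from h import *
s=status.state();R=toolR(s);p=s['tool_pos'];i=imaging.camera_info('wrist')
print('cam in tool',R.T@(-i['R'].T@i['t']-p), 'cam axes in tool\n',(i['R']@R).round(3))
for dx in(-.03,-.011,0,.008):
  print(dx,[proj('wrist',p+R@[dx,0,dz],i).round(0) for dz in(-.011,0,.011)])
# triangulate bar mid
def tri(obs):
    A=[];b=[]
    for i,u,v in obs:
        d=i['R'].T@np.linalg.solve(i['K'],[u,v,1]);d/=np.linalg.norm(d);c=-i['R'].T@i['t'];M=np.eye(3)-np.outer(d,d);A.append(M);b.append(M@c)
    x=np.linalg.lstsq(np.vstack(A),np.hstack(b),rcond=None)[0]
    print(x.round(4),[(proj('',x,i)-[u,v]).round(1) for i,u,v in obs])
w1=dict(np.load('w1.npz'));T=imaging.camera_info('top')
tri([(w1,331.2,210.6),(T,435.9,207.8)])
tri([(w1,331.2,210.6),(i,326,301.5)])
tri([(T,435.9,207.8),(i,326,301.5)])
E
```

```text
cam in tool [-1.66503747e-01  1.38167421e-04 -7.89916017e-02] cam axes in tool
 [[-0.     1.    -0.   ]
 [-0.31   0.     0.951]
 [ 0.951  0.     0.31 ]]
-0.03 [array([326., 298.]), array([326., 324.]), array([326., 349.])]
-0.011 [array([326., 277.]), array([326., 301.]), array([326., 324.])]
0 [array([326., 267.]), array([326., 290.]), array([326., 312.])]
0.008 [array([326., 260.]), array([326., 282.]), array([326., 303.])]
[ 0.6022 -0.1181  0.1615] [array([-0. , -1.6]), array([ 0. , -0.7])]
[ 0.6052 -0.1188  0.1541] [array([-0.5, -0. ]), array([1., 0.])]
[ 0.6013 -0.1184  0.1612] [array([ 0.2, -0.2]), array([ 0.8, -0.8])]
```

```bash
python3 - <<'E'
from h import *
import cv2
a=cv2.imread('pics/w5.png')[220:460,220:460];cv2.imwrite('pics/w5z.png',cv2.resize(a,None,fx=2.5,fy=2.5,interpolation=cv2.INTER_CUBIC)) 
b=imaging.grab_frame('side')[:,:,::-1]
cv2.imwrite('pics/s5.png',b)
s=status.state()
p=s['tool_pos'];print('side tcp',proj('side',p),proj('side',p-[0,0,.008]),'bar',proj('side',[.604,-.1187,.155]))
print('top tcp',proj('top',p))
a=b[130:290,260:380];cv2.imwrite('pics/s5z.png',cv2.resize(a,None,fx=3.7,fy=3.7,interpolation=cv2.INTER_CUBIC)) 
E
```

```text
side tcp [305.14282438 216.79370465] [305.22943184 220.34587637] bar [305.00845571 212.31180724]
top tcp [434.42052055 208.30241639]
```

View pics/w5z.png

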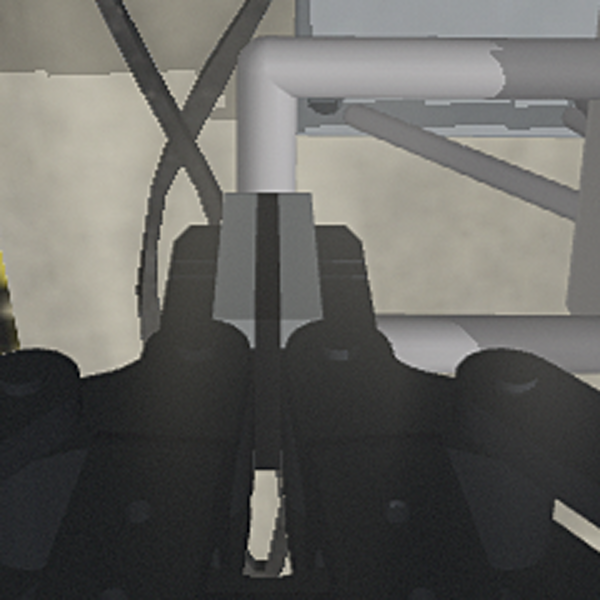

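View pics/s5z.png

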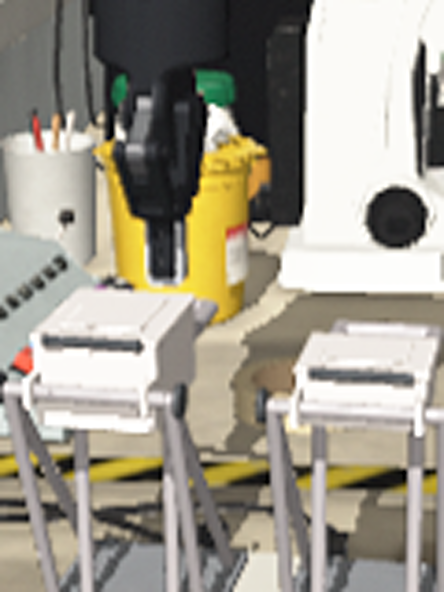

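The jaws shut fully without meeting the bar: width is 0 and force about 0. In the wrist view the fingertips (row 297) sit in front of the bar and look about 3–4 cm short of the stated tip position. The side view agrees, with tips near row 207 where 220 was expected. So I'll reopen, go about 3 cm lower and look again.

>>> carry_out(moves=[0.5,0,0,0,0,0.5,0,0,0,0,0.5,0,0,0,0,0.5,0,0,0,0,0.5,0.8,0,0,0,0.5,1.6,0,0,0,0.5,2.4,0,0,0,0.5,3.2,0,0,0,0.5,3.2,0,0,0,0.5,3.2,0,0,0])

```text
time: 5.13
tool_pos: [0.6032, -0.1187, 0.1115]
tool_rot: [0.705, 0.039, 0.707, -0.039]
contact_force: [0.0, 0.5, -0.1]
gripper_width: 0.504
```

```bash
python3 - <<'E'
from h import *
import cv2
go([.604,-.1187,.110])
cv2.imwrite('pics/w6.png',imaging.grab_frame('wrist')[:,:,::-1])
E
```

```text
t 5.1333 pos [ 0.6032 -0.1187  0.1115] F [ 0.   0.5 -0.1] w 0.504
shift cm [0.15 0.01 0.08] yaw y 1.46 y [0.111 0.994 0.   ] z [ 0.994 -0.111 -0.002] j [-0.32  0.11  1.72  0.    1.32 -1.78]
```

View pics/w6.png

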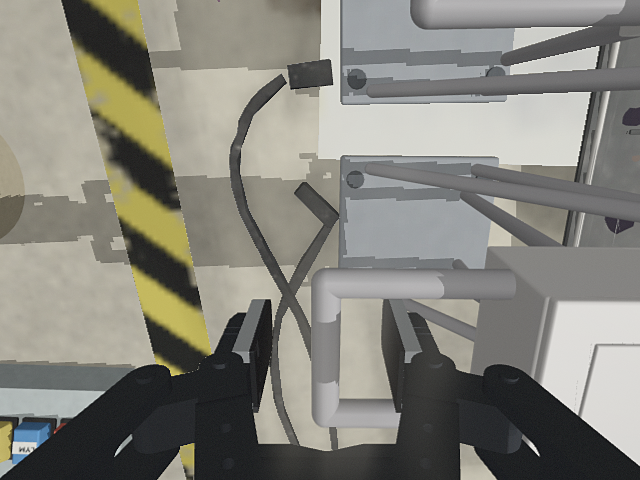

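>>> carry_out(moves=[0.4,0.1,0,0.1,0,0.3,0.1,0,0.1,0,0.2,0.1,0,0.1,0,0.1,0.1,0,0.1,0,0,0.1,0,0.1,0,0,0.1,0,0.1,0,0,0.1,0,0.1,0])

```text
time: 5.77
tool_pos: [0.6052, -0.1194, 0.1125]
tool_rot: [0.706, 0.039, 0.706, -0.039]
contact_force: [-0.1, -1.1, 1.9]
gripper_width: 0.089
```

```bash
python3 - <<'E'
from h import *
import cv2
go([.604,-.1187,.110])
cv2.imwrite('pics/w7.png',imaging.grab_frame('wrist')[:,:,::-1])
E
```

```text
t 5.7667 pos [ 0.6052 -0.1194  0.1125] F [-0.1 -1.1  1.9] w 0.089
shift cm [ 0.25  0.05 -0.13] yaw y 1.46 y [ 0.111  0.994 -0.001] z [ 0.994 -0.111  0.001] j [-0.32  0.11  1.72 -0.    1.31 -1.77]
```

View pics/w7.png

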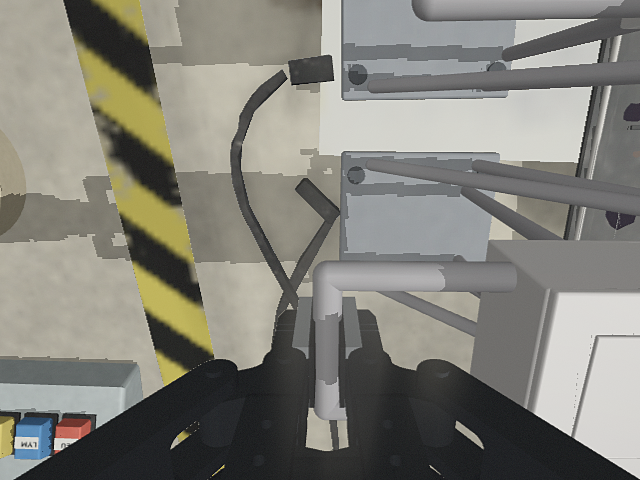

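Gripped: the width stopped at 0.089 with the bar between the pads, below the fingers' middle. Now I start the arc.

>>> carry_out(moves=[0,-0.77,0.02,0,0,0,-1.54,0.08,0,0,0,-2.3,0.17,0,0,0,-3.06,0.31,0,0,0,-3.81,0.48,0,0,0,-4.55,0.69,0,0,0,-5.28,0.93,0,0,0,-6,1.22,0,0,0,-6.7,1.53,0,0,0,-7.38,1.89,0,0,0,-8.05,2.27,0,0,0,-8.7,2.69,0,0])

```text
time: 6.82
tool_pos: [0.6083, -0.0936, 0.2007]
tool_rot: [0.707, 0.038, 0.705, -0.04]
contact_force: [2.4, -6.6, -1.1]
gripper_width: 0.092
```

```bash
python3 - <<'E'
from h import *
import cv2
go([.604,-.1187,.110])
cv2.imwrite('pics/w8.png',imaging.grab_frame('wrist')[:,:,::-1])
cv2.imwrite('pics/s8.png',cv2.resize(imaging.grab_frame('side')[100:320,180:460,::-1],None,fx=2.5,fy=2.5))
go([.604,-.1187,.110])
a=np.arange(.7,2.2,.1)
for t in a: print(round(t,2), round(-15.4*(np.sin(t)-np.sin(.6)),2),round(15.4*(np.cos(.6)-np.cos(t)),2))
E
```

```text
t 6.8167 pos [ 0.6083 -0.0936  0.2007] F [ 2.4 -6.6 -1.1] w 0.092
shift cm [ 9.08 -2.52 -0.16] yaw y 1.459 y [ 0.111  0.994 -0.003] z [ 0.994 -0.111  0.002] j [-0.27  0.03  1.64 -0.    1.46 -1.73]
t 6.9167 pos [ 0.6084 -0.0931  0.2014] F [ 1.7 -7.   1.5] w 0.098
shift cm [ 9.15 -2.57 -0.17] yaw y 1.46 y [ 0.11   0.994 -0.003] z [ 0.994 -0.11   0.002] j [-0.27  0.03  1.64 -0.    1.46 -1.73]
0.7 -1.23 0.93
0.8 -2.35 1.98
0.9 -3.37 3.14
1.0 -4.26 4.39
1.1 -5.03 5.72
1.2 -5.66 7.13
1.3 -6.14 8.59
1.4 -6.48 10.09
1.5 -6.67 11.62
1.6 -6.7 13.16
1.7 -6.58 14.69
1.8 -6.3 16.21
1.9 -5.88 17.69
2.0 -5.31 19.12
2.1 -4.6 20.48
2.2 -3.76 21.77
```

View pics/w8.png

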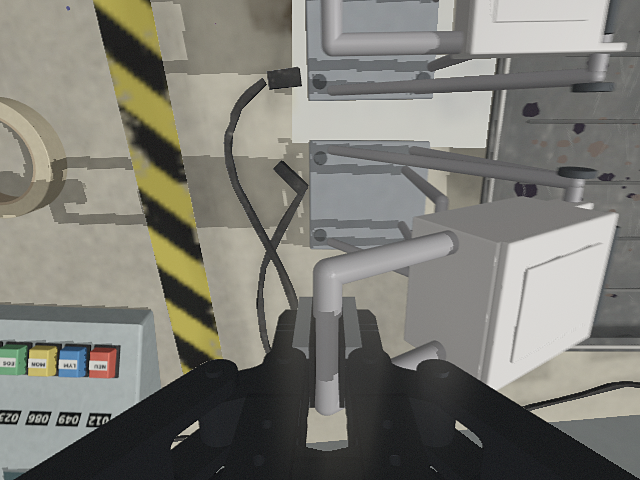

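View pics/s8.png

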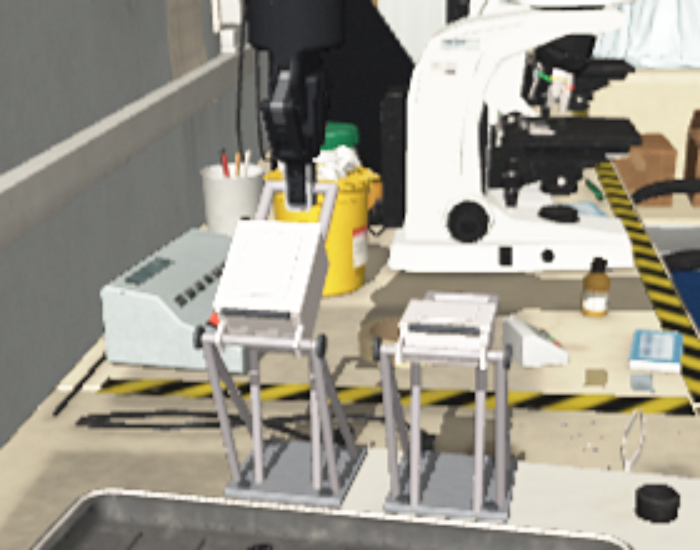

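The box is tilted about 0.6 rad, the grip is holding and the force is about 7 N. Continuing.

>>> carry_out(moves=[0,-0.63,0.45,0,0,0,-1.23,0.93,0,0,0,-1.8,1.44,0,0,0,-2.35,1.98,0,0,0,-2.87,2.55,0,0,0,-3.37,3.14,0,0,0,-3.83,3.76,0,0,0,-4.26,4.39,0,0,0,-4.66,5.05,0,0,0,-5.03,5.72,0,0,0,-5.36,6.4,0,0,0,-5.66,7.13,0,0])

```text
time: 7.92
tool_pos: [0.6169, -0.0239, 0.2604]
tool_rot: [0.708, 0.038, 0.704, -0.042]
contact_force: [-2.3, -8.1, 12.9]
gripper_width: 0.09
```

```bash
python3 - <<'E'
from h import *
import cv2
go([.604,-.1187,.110])
cv2.imwrite('pics/s9.png',cv2.resize(imaging.grab_frame('side')[100:320,180:460,::-1],None,fx=2.5,fy=2.5))
a=np.arange(1.25,2.2,.05)
for t in a: print(round(t,2), round(-15.4*(np.sin(t)-np.sin(1.2)),2),round(15.4*(np.cos(1.2)-np.cos(t)),2))
E
```

```text
t 7.9167 pos [ 0.6169 -0.0239  0.2604] F [-2.3 -8.1 12.9] w 0.09
shift cm [15.09 -9.49 -0.3 ] yaw y 1.458 y [ 0.112  0.994 -0.005] z [ 0.994 -0.112  0.006] j [-0.16  0.01  1.57 -0.01  1.56 -1.62]
1.25 -0.26 0.72
1.3 -0.49 1.46
1.35 -0.67 2.21
1.4 -0.82 2.96
1.45 -0.93 3.72
1.5 -1.01 4.49
1.55 -1.04 5.26
1.6 -1.04 6.03
1.65 -1.0 6.8
1.7 -0.92 7.56
1.75 -0.8 8.33
1.8 -0.64 9.08
1.85 -0.45 9.82
1.9 -0.22 10.56
1.95 0.05 11.28
2.0 0.35 11.99
2.05 0.69 12.68
2.1 1.06 13.35
2.15 1.47 14.01
2.2 1.9 14.64
```

View pics/s9.png

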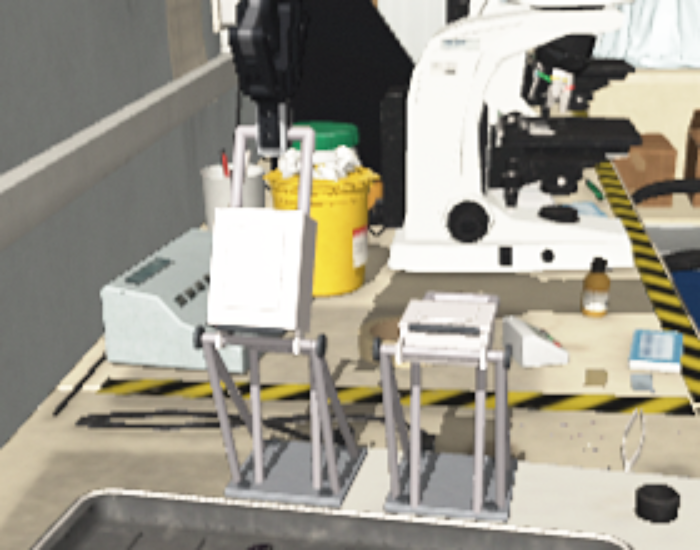

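>>> carry_out(moves=[0,-0.3,0.72,0,0,0,-0.55,1.46,0,0,0,-0.75,2.21,0,0,0,-0.95,2.96,0,0,0,-1.05,3.72,0,0,0,-1.1,4.49,0,0,0,-1.15,5.26,0,0,0,-1.15,6.03,0,0,0,-1.1,6.8,0,0,0,-1,7.56,0,0,0,-0.9,8.33,0,0,0,-0.75,9.08,0,0])

```text
time: 8.97
tool_pos: [0.6276, 0.0691, 0.2662]
tool_rot: [0.708, 0.039, 0.704, -0.039]
contact_force: [5.4, -1.4, 5.5]
gripper_width: 0.091
```

```bash
python3 - <<'E'
from h import *
import cv2
go([.604,-.1187,.110])
cv2.imwrite('pics/s10.png',cv2.resize(imaging.grab_frame('side')[100:320,180:460,::-1],None,fx=2.5,fy=2.5))
a=np.arange(1.85,2.3,.05)
for t in a: print(round(t,2), round(-15.4*(np.sin(t)-np.sin(1.8)),2),round(15.4*(np.cos(1.8)-np.cos(t)),2))
E
```

```text
t 8.9667 pos [0.6276 0.0691 0.2662] F [ 5.4 -1.4  5.5] w 0.091
shift cm [ 15.61 -18.93  -0.37] yaw y 1.46 y [0.111 0.994 0.   ] z [ 0.994 -0.111  0.006] j [-0.01  0.04  1.53 -0.    1.57 -1.47]
1.85 0.19 0.75
1.9 0.42 1.48
1.95 0.69 2.2
2.0 0.99 2.91
2.05 1.33 3.6
2.1 1.7 4.28
2.15 2.11 4.93
2.2 2.55 5.56
2.25 3.01 6.17
```

View pics/s10.png

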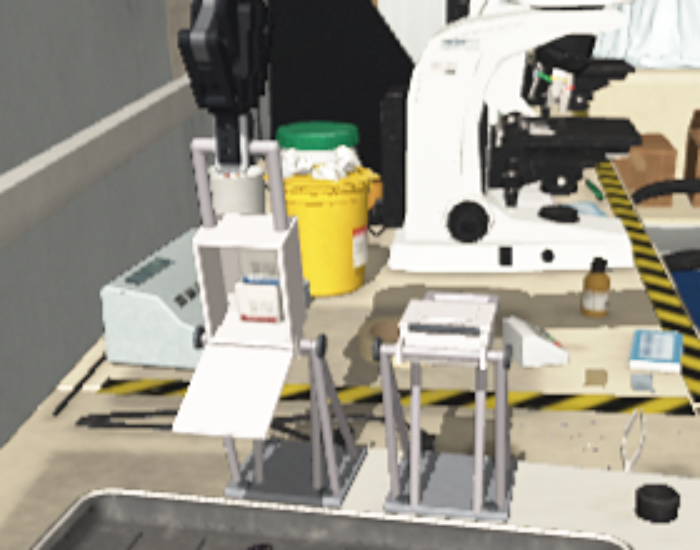

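The lid has fallen open and both packs are visible in the box, which is at about 1.8 rad. I'll go on a little, then let go and lift clear.

>>> carry_out(moves=[0,0.15,0.75,0,0,0,0.35,1.48,0,0,0,0.6,2.2,0,0,0,0.9,2.91,0,0,0,1.1,3.3,0,0,0.5,1.1,3.3,0,0,0.5,1.1,3.3,0,0,0.5,0.8,3.3,0,0,0.5,-1.5,3.1,0,0,0.5,-4.5,2.8,0,0,0.5,-7.5,2.5,0,0,0.5,-9,2.5,0,0])

```text
time: 10.02
tool_pos: [0.629, 0.0934, 0.3575]
tool_rot: [0.707, 0.04, 0.705, -0.039]
contact_force: [0.7, 0.2, 1.0]
gripper_width: 0.501
```

```bash
python3 - <<'E'
from h import *
import cv2
go([.604,-.1187,.110])
cv2.imwrite('pics/s11.png',cv2.resize(imaging.grab_frame('side')[100:320,180:460,::-1],None,fx=2.5,fy=2.5))
E
```

```text
t 10.0167 pos [0.629  0.0934 0.3575] F [0.7 0.2 1. ] w 0.501
shift cm [ 24.73 -21.38  -0.23] yaw y 1.46 y [0.111 0.994 0.001] z [ 0.994 -0.111  0.004] j [ 0.03  0.03  1.39  0.    1.72 -1.43]
```

View pics/s11.png

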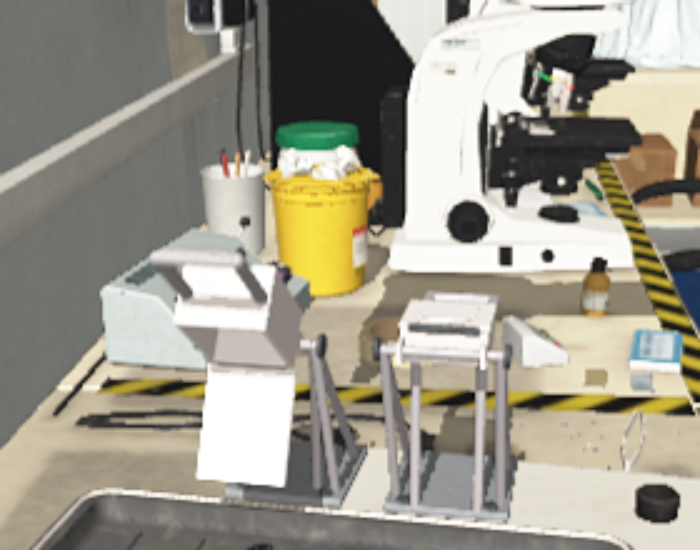

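Released, and the box is sinking by itself. I'll back off in -y and wait.

>>> carry_out(moves=[0.5,-3,-3,0,0,0.5,-4,-6,0,0,0.5,-4,-9,0,0,0.5,-4,-12,0,0,0.5,-4,-14,0,0,0.5,-4,-14,0,0,0.5,-4,-14,0,0,0.5,-4,-14,0,0,0.5,-4,-14,0,0,0.5,-4,-14,0,0,0.5,-4,-14,0,0,0.5,-4,-14,0,0])

```text
time: 11.07
tool_pos: [0.6132, -0.0448, 0.393]
tool_rot: [0.706, 0.039, 0.706, -0.039]
contact_force: [-0.3, -0.1, -0.4]
gripper_width: 0.499
```

>>> carry_out(moves=[0.5,0,0,0,0,0.5,0,0,0,0,0.5,0,0,0,0,0.5,0,0,0,0,0.5,0,0,0,0,0.5,0,0,0,0,0.5,0,0,0,0,0.5,0,0,0,0,0.5,0,0,0,0,0.5,0,0,0,0,0.5,0,0,0,0,0.5,0,0,0,0])

```text
time: 12.07
tool_pos: [0.6131, -0.0455, 0.393]
tool_rot: [0.706, 0.039, 0.706, -0.039]
contact_force: [-0.2, -0.5, 0.1]
gripper_width: 0.5
```

>>> carry_out(moves=[0.5,0,0,0,0,0.5,0,0,0,0,0.5,0,0,0,0,0.5,0,0,0,0,0.5,0,0,0,0,0.5,0,0,0,0,0.5,0,0,0,0,0.5,0,0,0,0,0.5,0,0,0,0,0.5,0,0,0,0,0.5,0,0,0,0,0.5,0,0,0,0])

```text
time: 13.07
tool_pos: [0.6131, -0.0455, 0.393]
tool_rot: [0.706, 0.039, 0.706, -0.039]
contact_force: [0.2, -0.5, 0.2]
gripper_width: 0.501
```

```bash
python3 - <<'E'
from h import *
import cv2
go([.604,-.1187,.110])
cv2.imwrite('pics/s12.png',cv2.resize(imaging.grab_frame('side')[180:450,120:450,::-1],None,fx=2.2,fy=2.2))
cv2.imwrite('pics/t12.png',imaging.grab_frame('top')[:,:,::-1])
E
```

```text
t 13.0667 pos [ 0.6131 -0.0455  0.393 ] F [ 0.2 -0.5  0.2] w 0.501
shift cm [28.3  -7.38 -0.1 ] yaw y 1.46 y [ 0.111  0.994 -0.   ] z [ 0.994 -0.111 -0.   ] j [-0.2  -0.01  1.38 -0.    1.78 -1.66]
```

View pics/s12.png

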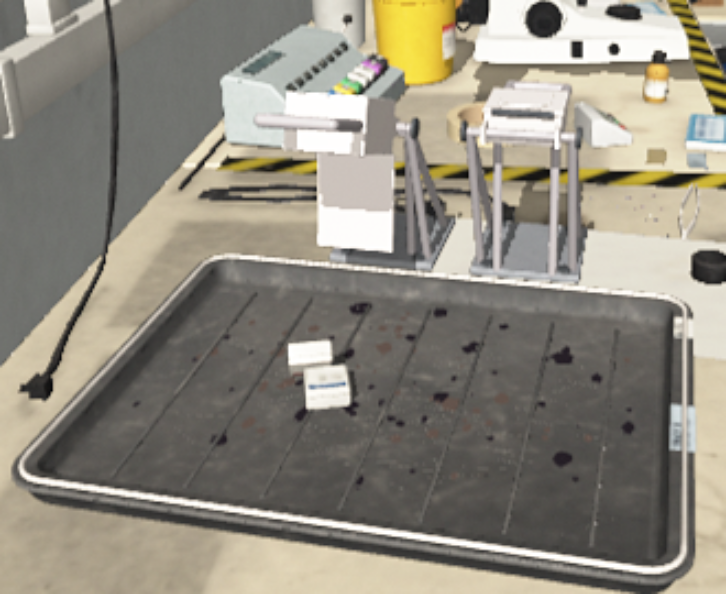

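View pics/t12.png

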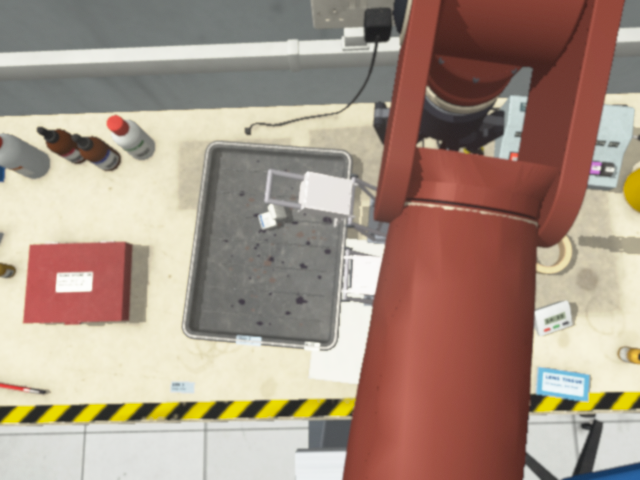

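Both packs lie in the tray, at about (310,352) and (328,388) in the side crop. I'll wait another second and check that the box is on its stop.

>>> carry_out(moves=[0.5,0,0,0,0,0.5,0,0,0,0,0.5,0,0,0,0,0.5,0,0,0,0,0.5,0,0,0,0,0.5,0,0,0,0,0.5,0,0,0,0,0.5,0,0,0,0,0.5,0,0,0,0,0.5,0,0,0,0,0.5,0,0,0,0,0.5,0,0,0,0])

```text
time: 14.17
tool_pos: [0.6132, -0.0455, 0.393]
tool_rot: [0.706, 0.039, 0.706, -0.039]
contact_force: [-0.6, 0.6, -0.0]
gripper_width: 0.501
```

```bash
python3 - <<'E'
from h import *
import cv2
b=cv2.resize(imaging.grab_frame('side')[180:450,120:450,::-1],None,fx=2.2,fy=2.2)
a=cv2.imread('pics/s12.png');print('diff',(cv2.absdiff(a,b).max(2)>25).sum())
cv2.imwrite('pics/s13.png',b)
ax=np.array([.622,.034,.155]);d=np.array([.114,.9935,0])
for t in (2.5,2.65,2.79,2.9):
    X=ax-d*.154*np.cos(t)+[0,0,.154*np.sin(t)]
    p=proj('side',X);print(t,'crop',(p-[120,180])*2.2,'top',proj('top',X))
E
```

```text
diff 0
2.5 crop [305.125509    58.73928671] top [277.19711393 180.11650145]
2.65 crop [300.79941744  90.7809306 ] top [271.476058   183.00762573]
2.79 crop [298.21349518 121.71317967] top [268.11274156 185.93900952]
2.9 crop [297.22582971 146.05876778] top [266.76839193 188.34373959]
```

View pics/s13.png

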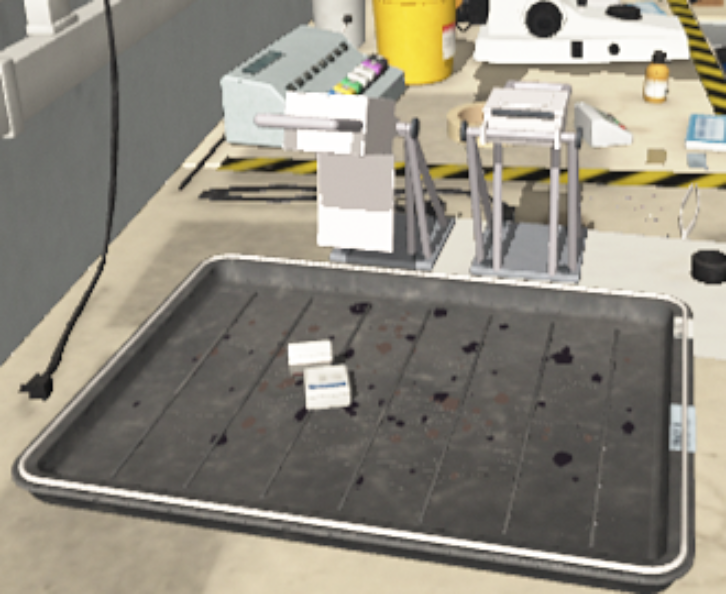

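The bar is at crop row ~122, which matches 2.79 rad. Nothing has moved for a second, the small box is upright and the robot is clear.

```bash
python3 -c "
from plant import workorder
print(workorder.job_done())"
```

```text
the job is handed in; nothing more can be done
None
```

The larger box is upside down on its stop, its lid is open, and both coverslip packs are in the staining tray. I handed the job in at about 14 s. I gripped the bar, swung it over along the pivot arc to about 2 rad and let go. The box sank to the stop by itself while I lifted the arm clear.

**Last checks:**
- **Box on its stop:** the bar's position in the side view matches 2.79 rad.
- **Packs:** both lie in the tray.
- **Smaller box:** still upright.
- **Settled:** two side pictures a second apart showed no change, and the force on the arm was near zero.
- **Forces:** the highest reading after any move was about 15 N; I did not read the force within moves.

**What disagreed:** the first grasp missed. At the height worked out from the stated tool point, the jaws shut above the bar. The pictures showed the fingertips about 3–4 cm short of where `manip.tcp_to_tips` puts them. I went about 3 cm lower and the second grasp held.

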